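# Change over the open port of a fuel metering unit

### The job

Change the metering unit over from its small port to its large one: first swing the throttle lever round until it lines up with the brass idle index, then press the raised round cap fully home on its port, and only then pull the hexagonal cap up to the end of its travel and leave it there. Leave the winged cap, the idle index and everything else lying on and around the unit where they are.

Things in the scene. Friction and masses are not known exactly. Their poses are not given: they have to be found in the camera images.
- unit: Fixed grey-green cast metering unit, 210 x 270 mm; flat deck 65 mm above the bench. Origin: centre of its underside. x points from the lever side to the port side, y along the row of ports, z up; yaw within 35 degrees of the world's. Three ports stand on the deck at x = +45, y = -65, 0, +65 mm, in any order. A 4 mm quadrant plate under the lever's arc overhangs the front to x = -132 mm.
- pivot (a point): The vertical pivot axis of lever and index, at deck height (unit frame x = -35, y = 0 mm).
- riser (a point): Top of the upright steel riser pipe (16 mm thick, 26 mm wide brass end) fixed to the unit's +y end, 213 mm above the bench: an obstacle.
- lever (a joint): Angle (rad) of the throttle lever about its pivot. At 0 it points along the unit's -x; growing values swing it towards the unit's +y: in the unit's frame the knob is at (-35 - 60 cos a, 60 sin a) mm. Range -1.0 to 2.4; starts at 1.5 to 2.2. Stays where it is left; takes about 2 N at the knob.
- lever_knob (a point): Centre of the top of the lever's upright black knob (18 mm diameter, 36 mm tall, top 129 mm above the bench), 60 mm from the pivot. The steel arm (13 mm wide, 8 mm thick) lies just under the knob, upper face 93 mm above the bench; a thin nose runs out to 80 mm from the pivot.
- index (a joint): Angle (rad) of the brass idle index about the same pivot, measured like the lever's. Somewhere from -0.6 to 0.6. Stiff: it is not to be moved.
- index_mark (a point): The point 60 mm from the pivot along the brass idle index (a flat brass pointer that lies on the quadrant under the lever's arc, with a 30 x 6 mm bar at its end, top 78 mm above the bench, 73 to 103 mm from the pivot). The lever is at idle when its knob is straight above this point.
- port_round: Small port: a dark steel flange, 50 mm diameter and 8 mm thick, on the deck, with a brass stub. Origin: centre of the flange's underside, on the deck (65 mm above the bench), on the port's vertical axis.
- cap_round (a joint): Height (m) of the round cap above home: 0 fully home on its lower stop, 0.024 fully up. Plain aluminium cylinder, 28 mm diameter, 38 mm tall, captive on the port's axis: it slides straight up and down with a snug push fit (about 7 N drag) and stays where it is left. Starts 14 to 22 mm up. To be home within 2 mm.
- cap_round_top (a point): Centre of the round cap's top face (115 mm above the bench when home).
- port_hex: Large port, same flange as the small one. Origin as there. Its x axis (with the port's yaw) is normal to one pair of flats of the hexagonal cap.
- cap_hex (a joint): Height (m) of the hexagonal cap above home: 0 home (its start), 0.024 at its upper stop. Aluminium, 38 mm across flats (44 over corners), flats 77 to 111 mm above the bench when home, a 32 mm disc 4 mm thick on top. Captive; slides up and down with about 7 N drag, stays where left. To end within 4 mm of the upper stop.
- cap_hex_top (a point): Centre of the top of the hexagonal cap's disc (115 mm above the bench when home). The flats' normals lie along port_hex's x axis and at 60 degrees to either side.
- cap_wing (a joint): Height (m) of the winged cap above home; it starts home (0) and is to stay there (within 4 mm). Same kind of push fit, about 7 N.
- cap_wing_top (a point): Centre of the top of the winged cap (aluminium; a 22 mm round neck with a flat wing 44 x 8 x 22 mm on top, 115 mm above the bench).
- union: Loose brass pipe union standing on the unit's deck, 26 mm diameter, 32 mm tall. Origin: centre of its underside. Bystander.
- plug: Loose steel plug standing on the unit's deck near the lever's sweep, 20 mm diameter, 45 mm tall. Origin: centre of its underside. Bystander.
- oiler: Loose amber oil bottle beside the unit's +y end, 44 mm diameter, 120 mm tall. Origin: centre of its underside. Bystander.
- cup: Loose steel cup, 68 mm diameter, 55 mm tall. Origin: centre of its underside. Bystander.
- driver: Loose screwdriver, 180 mm long, lying on the bench on the lever side of the unit. Bystander.
- spanner: Loose spanner, 160 mm long, lying on the bench beyond the unit. Bystander.
- elbow: Loose aluminium elbow fitting, about 50 x 28 mm and 36 mm tall. Origin: centre of the underside of its upright leg. Bystander.
- spacer: Loose dark steel ring lying flat, 52 mm diameter, 12 mm high. Bystander.

How it is judged (in metres and radians):
On the way, in this order (a step that is already met when the one before it is completed fails the run):
1. the lever's knob stands over the idle index (horizontal distance between lever_knob and index_mark below 0.007 m and value of joint cap_hex below 0.004 m), for 0.2 s.
2. the round cap is fully home, the lever still at idle (all of step 1 and value of joint cap_round below 0.002 m), for 0.2 s.
3. the hexagonal cap is up at its stop (value of joint cap_hex above 0.02 m and value of joint cap_round below 0.002 m), for 0.2 s.
At the end, for the whole second after the job is handed in: The lever's knob is within 7 mm, horizontally, of the point over the idle index; the round cap is within 2 mm of home; the hexagonal cap is within 4 mm of its upper stop; the winged cap is within 4 mm of home; lever and caps are at rest (all of step 3 and horizontal distance between lever_knob and index_mark below 0.007 m and value of joint cap_wing below 0.004 m and velocity of joint lever between -0.01 and 0.01 rad/s and velocity of joint cap_round between -0.01 and 0.01 m/s and velocity of joint cap_hex between -0.01 and 0.01 m/s); the robot touches nothing.
It fails at once if the winged cap is lifted more than 4 mm (value of joint cap_wing above 0.004 m).
It fails at once if the idle index is shifted more than 4 mm (distance of index_mark from where it was at the start of the episode above 0.004 m).
It fails at once if a loose bystander is shifted more than 20 mm (distance of any of plug, union, oiler, cup, driver, spanner, elbow, spacer from where it was at the start of the episode above 0.02 m).
It fails at once if the union, plug, oiler or cup is tipped over (angle between any of union, plug, oiler, cup's own z axis and vertical above 0.5 rad).
It also fails if it takes over 72 s, if anything falls off the work surface, if the arm or the gripper's body presses on something with over 40 N, if the wrist force passes 120 N, or if a joint passes its speed limit or range.

### The arm

A 6-joint arm with a two-finger parallel gripper is mounted at the origin on the work surface. World frame = base frame: x ahead of the robot, y to its left, z up, the work surface at z = 0. Lengths are in mm, angles in rad, forces in N, time in s.
With the tool pointing down it reaches from about 350 to 775 mm from the base axis. Payload 7.3 kg.
Tool frame: the origin (TCP) lies on the centre line of the jaws, within the pads' length; the fingertips stand 17 mm ahead of it and the grasp point (between the pads) lies 2 mm behind it; z points along the fingers, y is the line along which they close (so a half turn about z gives the same grasp; the last joint's range is limited). The gripper opens to 92 mm and grips with 3 to 60 N. Pads are 19 mm wide; open, the fingers measure 130 mm over their backs; the gripper's body (75 mm by 190 mm) begins 47 mm behind the grasp point.
Start: joints at [-1.262, 0.342, 1.524, -0, 1.275, -0.146], TCP at [230.647, -471.641, 243.741] pointing down, gripper open.
Joint ranges: [-2.53, 2.53], [-0.77, 2.02], [0.04, 2.7], [-1, 4.14], [0.28, 2.66], [-3.11, 3.11]. Speed limits (rad/s): [2.57, 2.57, 3.14, 3.14, 3.14, 3.14].

### API

Orientations are given as [roll, pitch, yaw] about the fixed x, y, z axes, in that order (R = Rz(yaw) Ry(pitch) Rx(roll)).
In Python, from plant import bot gives the robot as it stands. The module is installed in compiled form; this text tells all that it offers.
- The arm moves only by the shell command python3 -m pendant 'ROWS'. ROWS is JSON, a list of rows, each a list of 3 entries, a list of its own where there are three numbers: the shift along the world's x, y, z as a fraction of full scale, then the turn, a rotation vector about the world's x, y, z as a fraction of full scale, then the opening, from -1 (shut) to 1 (fully open), so that 0 is half open. In form: [[[tx, ty, tz], [rx, ry, rz], claw], ...]. A call has exactly 10 rows; each row shifts and turns the commanded pose from where the row before left it; what a row does not reach is not made up. Full scale, the value 1, is 30 mm for a shift and 0.12 rad for a turn. A row lasts 1/12 s, in which the tool goes at most 41.7 mm and 7.16 degrees, less where a joint would pass 70% of its speed; a pose out of reach is approached as far as the arm can. A call with a number of a shift or a turn outside -1 to 1 is refused whole. A call with a gripper value outside its range is refused whole. The fingers move at their own pace and stop on an object; the grip force is fixed at half the most. Time passes only in rows, so rows that do not move let the fingers close, or fill a call up. It gives the time, the measured TCP pose, the force, the opening and the grip force at its end, in the units of the state.
- bot.get_obs(): the state, without advancing time (a new reading comes with each control period).
- bot.capture(name): name is "scene" or "top"; returns the picture (480x640x3 uint8, blue, green, red); there is no depth.
- bot.camera_params(name): a dict with "fovy" (degrees; the focal length in pixels is half the picture's height over the tangent of half this angle, whatever the lens; pixels are square), "cx", "cy" (the principal point, pixels), "camera_from_world" (4x4, takes a point from world to camera coordinates). Camera axes: x right, y down, z forward; pixel columns grow to the right and rows downward; lengths in mm; the calibration is good to about 2 mm. A picture is of the moment at which its call begins. camera_params takes no time and is no camera call.
- bot.close_job(): hands the job in; it is judged then, once.
The state is a dict: "time": time; "joint_positions": joint angles; "dq": joint speeds; "tau": joint torques, N m; "tool_pos": TCP position; "tcp_rot": TCP orientation; "contact_force": force on the tool from outside, world axes, zero at the start; "moment": the same for the moment, N m; "grip_width": finger opening in mm; "finger_force": force on a finger pad.
Only numpy, scipy, OpenCV 4.12 (cv2) and the standard library are available. Lean on these libraries where they do the work, as an engineer would, in place of code of your own. Each camera call takes 0.05 s, during which the arm holds its last target. There are 200 camera calls.

## Working session

There is one attempt and no reset: what is moved stays moved. The work goes in short steps, Python scripts to look and compute and a shell command to move; the robot and the scene stay as the last step left them, time stands still between calls to the robot, and variables do not carry over. Pictures are saved under pics/ and viewed, at most 10 in all, crops included, and the job is handed in when it is done.

```bash
mkdir -p pics; python3 - <<'E'
from plant import bot
import cv2
for n in("scene","top"):
    cv2.imwrite(f"pics/{n}0.png",bot.capture(n)); p=bot.camera_params(n); print(n,p)
print(bot.get_obs())
E
```

```text
scene {'fovy': 54.31948556848882, 'cx': 310.7695041550194, 'cy': 233.68237389482792, 'camera_from_world': array([[-7.55444758e-01,  6.55145414e-01, -9.36504155e-03,
         4.02142416e+02],
       [ 3.70636597e-01,  4.15505278e-01, -8.30652681e-01,
        -9.86124080e+01],
       [-5.40307071e-01, -6.30983241e-01, -5.56712151e-01,
         1.23834505e+03],
       [ 0.00000000e+00,  0.00000000e+00,  0.00000000e+00,
         1.00000000e+00]])}
top {'fovy': 57.505795190337814, 'cx': 314.3553774760267, 'cy': 241.0306487898657, 'camera_from_world': array([[-4.35607367e-03, -9.99840036e-01,  1.73472639e-02,
         1.54003355e+01],
       [-9.94014763e-01,  2.43574605e-03, -1.09218672e-01,
         5.70305503e+02],
       [ 1.09158947e-01, -1.77192010e-02, -9.93866366e-01,
         8.92852435e+02],
       [ 0.00000000e+00,  0.00000000e+00,  0.00000000e+00,
         1.00000000e+00]])}
{'time': 0.1, 'joint_positions': array([-1.26204070e+00,  3.42633952e-01,  1.52490549e+00, -6.68283033e-06,
        1.27541608e+00, -1.46012721e-01]), 'dq': array([-0.00020293, -0.00175379, -0.00392831, -0.0004139 ,  0.00076126,
       -0.00059573]), 'tau': array([ 1.74347035e-03, -4.32004595e+01, -2.44694245e+01,  7.18561420e-02,
        5.25646994e-02, -6.47412730e-05]), 'tool_pos': array([ 230.51676797, -471.30858571,  243.12994824]), 'tcp_rot': array([-3.14024336e+00, -1.91967124e-04,  4.54770172e-01]), 'contact_force': array([-0.24926351, -0.69213664,  0.24992297]), 'moment': array([0.02696766, 0.0052308 , 0.00985582]), 'finger_force': 0.0, 'grip_width': 91.71752997718725}
```

View pics/scene0.png

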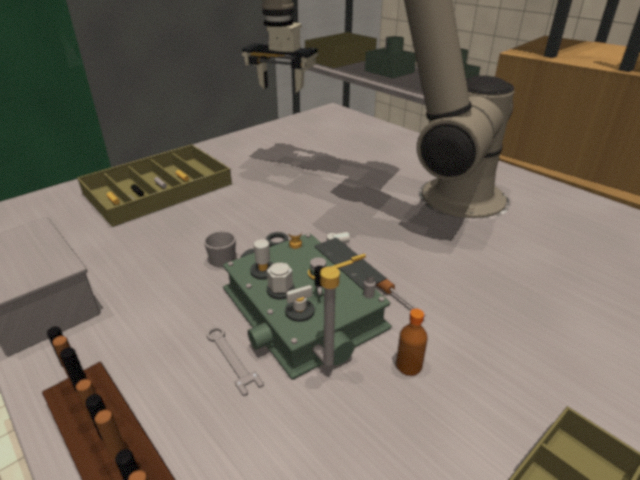

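View pics/top0.png

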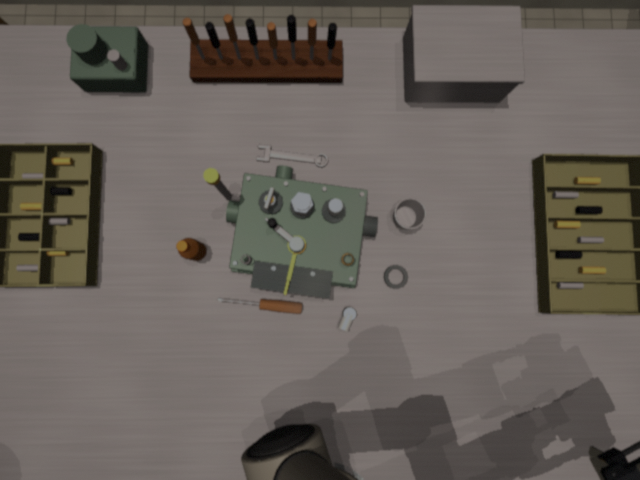

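The top view (up = +x, left = +y) shows the ports at about (270,200) wing, (302,203) hex and (336,207) round. The lever knob is at (272,224), the pivot at about (297,243) and the index runs to (289,290). Next I'll enlarge the unit in both views.

```bash
python3 - <<'E'
import cv2
a=cv2.imread("pics/top0.png")[160:310,190:390]; cv2.imwrite("pics/t1.png",cv2.resize(a,None,fx=4,fy=4,interpolation=cv2.INTER_CUBIC))
a=cv2.imread("pics/scene0.png")[225:375,210:410]; cv2.imwrite("pics/s1.png",cv2.resize(a,None,fx=4,fy=4,interpolation=cv2.INTER_CUBIC))
E
```

```text
(no output)
```

View pics/t1.png

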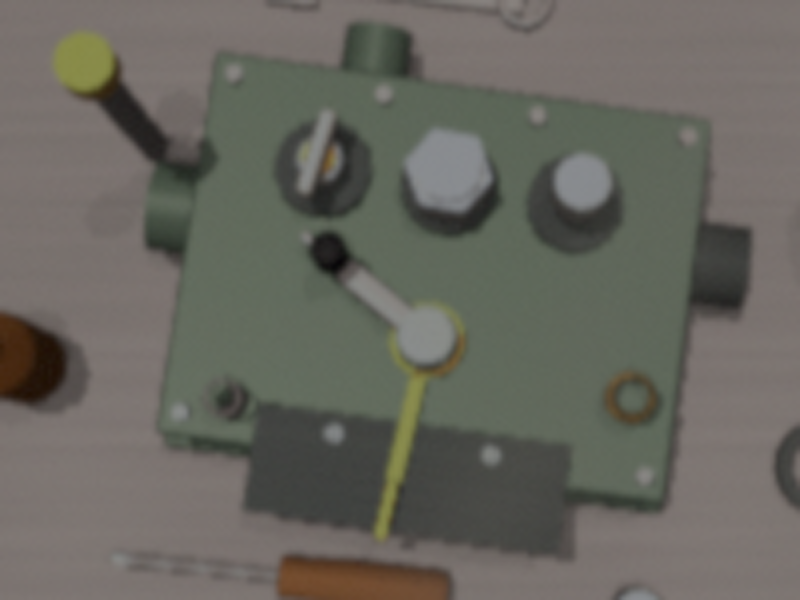

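View pics/s1.png

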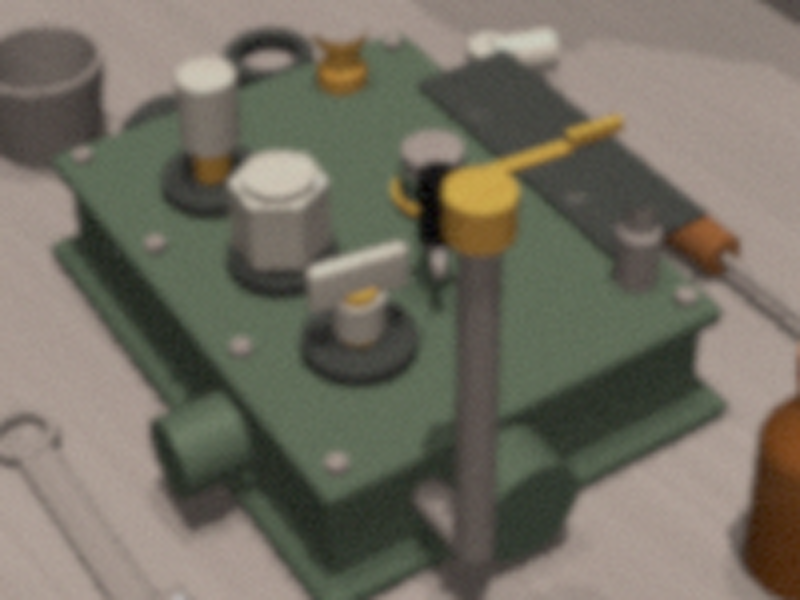

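Top crop: round cap top at (582,181), hex disc (450,165), wing centre (317,150), knob (330,250), hub (428,335), index tip (381,536). The deck corners are visible in both crops. The plug stands at -x/+y and the union at -x/-y.

```bash
cat > h.py <<'E'
import numpy as np
from plant import bot
from scipy.optimize import least_squares
OFF={"top":(190,160),"scene":(210,225)}
def cam(n):
    p=bot.camera_params(n); return p,240/np.tan(np.radians(p["fovy"]/2))
def proj(n,P):
    p,f=cam(n); T=p["camera_from_world"]; c=T[:3,:3]@np.asarray(P,float)+T[:3,3]
    return np.array([p["cx"]+f*c[0]/c[2],p["cy"]+f*c[1]/c[2]])
def ray(n,uv):
    p,f=cam(n); T=p["camera_from_world"]; R=T[:3,:3]
    d=R.T@np.array([(uv[0]-p["cx"])/f,(uv[1]-p["cy"])/f,1]); return -R.T@T[:3,3],d
def atz(n,uv,z):
    o,d=ray(n,uv); return o+d*(z-o[2])/d[2]
def crop(n,u,v): return np.array([(u+.5)/4-.5+OFF[n][0],(v+.5)/4-.5+OFF[n][1]])
def tri(a,b):
    r=least_squares(lambda P:np.r_[proj("top",P)-a,proj("scene",P)-b],[550,0,90]); return r.x,np.abs(r.fun).max()
E
python3 - <<'E'
from h import *
np.set_printoptions(precision=1,suppress=True)
M={"hex":((450,163),(281,175),115),"round":((582,181),(207,77),133),"wing":((317,150),(358,264),115),"knob":((330,246),(438,172),129),
"idxtip":((381,536),(620,122),78),"c++":((218,55),(330,500),65),"c-+":((162,433),(718,310),65),"c+-":((710,120),(62,162),65),"c--":((662,500),(405,40),65),
"riser":((85,62),(481,190),213),"hub":((427,335),(432,146),105),"plug":((228,398),(638,228),110),"union":((632,398),(342,55),97)}
for k,(a,b,z) in M.items():
    a=crop("top",*a);b=crop("scene",*b); t,e=tri(a,b); print(k,atz("top",a,z),atz("scene",b,z),"tri",t,round(e,2))
E
```

```text
hex [640.5  38.3 115. ] [637.5  42.  115. ] tri [638.6  40.  114.7] 1.17
round [628.1 -24.4 133. ] [632.3 -17.1 133. ] tri [628.5 -24.3 127.6] 0.39
wing [646.9 102.7 115. ] [649.9 108.6 115. ] tri [647.1 103.8 110.4] 0.46
knob [597.7  95.  129. ] [597.7  98.5 129. ] tri [597.   96.1 127.3] 0.64
idxtip [460.8  73.   78. ] [463.3  78.7  78. ] tri [459.9  74.2  73.8] 0.63
c++ [707.4 158.4  65. ] [709.6 161.8  65. ] tri [708.  159.2  61.7] 0.16
c-+ [512.7 184.   65. ] [517.2 188.9  65. ] tri [512.7 185.2  59.8] 0.16
c+- [673.2 -95.4  65. ] [672.2 -87.7  65. ] tri [671.6 -94.   61.6] 1.3
c-- [478.  -67.7  65. ] [481.4 -57.4  65. ] tri [476.5 -66.9  58.3] 1.15
riser [664.5 193.7 213. ] [665.1 195.8 213. ] tri [664.4 194.4 211.8] 0.31
hub [557.7  49.7 105. ] [566.7  59.8 105. ] tri [558.5  50.1  95.4] 0.16
plug [527.1 144.9 110. ] [544.4 163.9 110. ] tri [527.6 148.4  91.1] 0.56
union [527.4 -50.2  97. ] [543.8 -31.9  97. ] tri [528.4 -51.7  79.8] 0.1
```

Top-view points fit the given geometry. The hex–round and hex–wing spacings are about 65 mm, the pivot–knob distance is 60 mm, and the yaw is about -0.133. I'll measure the hex orientation and the index direction numerically.

```bash
python3 - <<'E'
from h import *
import cv2
im=np.mean([bot.capture("top").astype(float) for _ in range(12)],0)
cv2.imwrite("pics/avg_top.png",im.astype(np.uint8))
c=(639.5,39,111)
# hex model: render silhouette edge score: bright inside hexagon (z=111) vs outside
g=cv2.GaussianBlur(im.mean(2),(0,0),.6).astype(np.float32)
def poly(x,y,yaw,ap):
    r=ap/np.cos(np.pi/6)
    return np.array([proj("top",(x+r*np.cos(yaw+np.pi/6+k*np.pi/3),y+r*np.sin(yaw+np.pi/6+k*np.pi/3),111)) for k in range(6)])
def samp(x,y,yaw,ap):
    P=poly(x,y,yaw,ap); t=np.linspace(.08,.92,15)[:,None]
    Q=np.vstack([P[k]*(1-t)+P[(k+1)%6]*t for k in range(6)]).astype(np.float32)
    return cv2.remap(g,Q[:,0],Q[:,1],cv2.INTER_LINEAR).mean()
res=[]
for yaw in np.arange(-30,30,3):
  for x in np.arange(634,646,1.):
    for y in np.arange(33,46,1.):
      w=np.radians(yaw); res.append((samp(x,y,w,17)-samp(x,y,w,21),yaw,x,y))
res.sort(reverse=True); print(*res[:8],sep="\n")
best={}
for r in res: best.setdefault(r[1],r[0])
print({int(k):round(float(v),1) for k,v in sorted(best.items())})
# index: yellow pixels
h=cv2.cvtColor(im.astype(np.uint8),cv2.COLOR_BGR2HSV)
m=(h[...,0]>20)&(h[...,0]<36)&(h[...,1]>90); m[:253]=0; m[296:]=0; m[:,:275]=0; m[:,310:]=0
v,u=np.nonzero(m); P=np.array([atz("top",(a,b),76)[:2] for a,b in zip(u,v)])
l=cv2.fitLine(P.astype(np.float32),cv2.DIST_HUBER,0,.01,.01).ravel(); print(len(P),l,P[:,0].min(),P[:,0].max(),"y at x=558",l[3]+(558-l[2])*l[1]/l[0])
b=cv2.resize(im[190:240,255:355].astype(np.uint8),None,fx=8,fy=8,interpolation=cv2.INTER_CUBIC)
cv2.polylines(b,[((poly(*res[0][2:],np.radians(res[0][1]),19) if 0 else poly(res[0][2],res[0][3],np.radians(res[0][1]),19))-[255,190]+.5)*8],True,(0,0,255)) if 0 else cv2.polylines(b,[(((poly(res[0][2],res[0][3],np.radians(res[0][1]),19)-[255,190]+.5)*8)).astype(np.int32)],True,(0,0,255))
cv2.imwrite("pics/hex.png",b)
E
```

```text
Traceback (most recent call last):
  File "h.py", line 8, in proj
    p,f=cam(n); T=p["camera_from_world"]; c=T[:3,:3]@np.asarray(P,float)+T[:3,3]
        ~~~^^^
  File "h.py", line 6, in cam
    p=bot.camera_params(n); return p,240/np.tan(np.radians(p["fovy"]/2))
ValueError: time passes only in moves, steps and waits
```

```bash
sed -i 's/^def cam(n):/import functools\n@functools.lru_cache\ndef cam(n):/' h.py; cat > hx.py <<'E'
from h import *
import cv2
im=cv2.imread("pics/avg_top.png").astype(float)
g=cv2.GaussianBlur(im.mean(2),(0,0),.6).astype(np.float32)
def poly(x,y,yaw,ap):
    r=ap/np.cos(np.pi/6)
    return np.array([proj("top",(x+r*np.cos(yaw+np.pi/6+k*np.pi/3),y+r*np.sin(yaw+np.pi/6+k*np.pi/3),111)) for k in range(6)])
def samp(x,y,yaw,ap):
    P=poly(x,y,yaw,ap); t=np.linspace(.08,.92,15)[:,None]
    Q=np.vstack([P[k]*(1-t)+P[(k+1)%6]*t for k in range(6)]).astype(np.float32)
    return cv2.remap(g,Q[:,0].copy(),Q[:,1].copy(),cv2.INTER_LINEAR).mean()
res=[]
for yaw in range(-30,30,3):
  for x in range(635,646):
    for y in range(33,46):
      w=np.radians(yaw); res.append((round(float(samp(x,y,w,17)-samp(x,y,w,21)),2),yaw,x,y))
res.sort(reverse=True); print(*res[:5],sep="\n")
best={}
for r in res: best.setdefault(r[1],r[0])
print(sorted(best.items()))
h=cv2.cvtColor(im.astype(np.uint8),cv2.COLOR_BGR2HSV)
m=(h[...,0]>20)&(h[...,0]<36)&(h[...,1]>90); m[:256]=0; m[296:]=0; m[:,:275]=0; m[:,310:]=0
v,u=np.nonzero(m); P=np.array([atz("top",(a,b),76)[:2] for a,b in zip(u,v)])
l=cv2.fitLine(P.astype(np.float32),cv2.DIST_HUBER,0,.01,.01).ravel(); print(len(P),l,P[:,0].min(),P[:,0].max(),"y at x=558",l[3]+(558-l[2])*l[1]/l[0])
b=cv2.resize(im[190:240,255:355].astype(np.uint8),None,fx=8,fy=8,interpolation=cv2.INTER_CUBIC)
s,yw,x,y=res[0]
cv2.polylines(b,[((poly(x,y,np.radians(yw),19)-[255,190]+.5)*8).astype(np.int32)],True,(0,0,255))
cv2.imwrite("pics/hex.png",b)
E
python3 hx.py
```

```text
(40.78, -12, 637, 39)
(40.59, -15, 637, 39)
(40.5, -9, 637, 39)
(40.22, -18, 637, 39)
(40.14, -6, 637, 39)
[(-30, 37.38), (-27, 38.05), (-24, 38.79), (-21, 39.55), (-18, 40.22), (-15, 40.59), (-12, 40.78), (-9, 40.5), (-6, 40.14), (-3, 39.61), (0, 38.94), (3, 37.99), (6, 37.19), (9, 36.53), (12, 36.17), (15, 35.92), (18, 35.84), (21, 36.0), (24, 36.26), (27, 36.71)]
151 [ 9.7084546e-01 -2.3970631e-01  4.9878796e+02  6.4273865e+01] 460.03549152667836 535.418250326448 y at x=558 49.654137
```

View pics/hex.png

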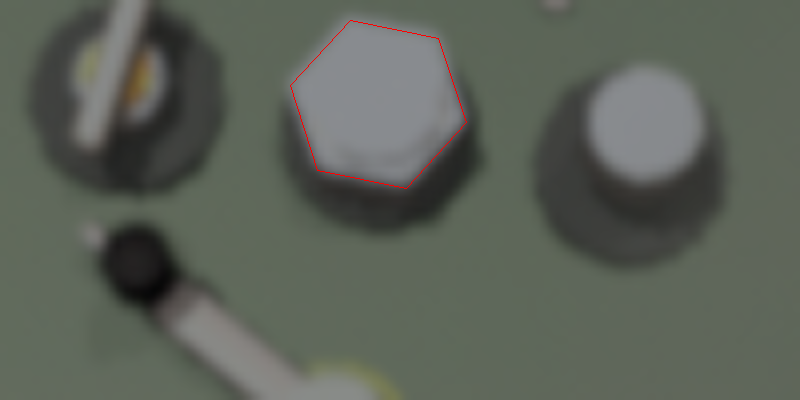

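The hex fit matches the outline, with a flat normal at -12° and its centre at (637,39). The index mark is at about (500,64). Next I move above the knob.

```bash
python3 -m pendant '[[[0.61,0.945,0],[0,0,0.167],1],[[0.61,0.945,0],[0,0,0.167],1],[[0.61,0.945,0],[0,0,0.167],1],[[0.61,0.945,0],[0,0,0.167],1],[[0.61,0.945,0],[0,0,0.167],1],[[0.61,0.945,0],[0,0,0.167],1],[[0.61,0.945,0],[0,0,0.167],1],[[0.61,0.945,0],[0,0,0.167],1],[[0.61,0.945,0],[0,0,0.167],1],[[0.61,0.945,0],[0,0,0.167],1]]'; python3 -m pendant '[[[0.61,0.945,0],[0,0,0.167],0.3],[[0.61,0.945,0],[0,0,0.167],0.3],[[0.61,0.945,0],[0,0,0.167],0.3],[[0.61,0.945,0],[0,0,0.167],0.3],[[0.61,0.945,0],[0,0,0.167],0.3],[[0.61,0.945,0],[0,0,0.167],0.3],[[0.61,0.945,0],[0,0,0.167],0.3],[[0.61,0.945,0],[0,0,0.167],0.3],[[0.61,0.945,0],[0,0,0.167],0.3],[[0.61,0.945,0],[0,0,0.167],0.3]]'
```

```text
time: 1.53
tool_pos: [414.3, -186.6, 244.0]
tcp_rot: [3.141, -0.0, 0.656]
contact_force: [0.8, -0.6, 0.2]
grip_width: 91.8
finger_force: 0.0
time: 2.37
tool_pos: [597.3, 97.0, 243.7]
tcp_rot: [3.141, -0.0, 0.857]
contact_force: [0.3, 0.5, 0.5]
grip_width: 60.0
finger_force: 0.0
```

```bash
python3 -m pendant '[[[0,0,-0.3],[0,0,0],-0.15],[[0,0,-0.6],[0,0,0],-0.15],[[0,0,-0.7],[0,0,0],-0.15],[[0,0,-0.7],[0,0,0],-0.15],[[0,0,-0.7],[0,0,0],-0.15],[[0,0,-0.45],[0,0,0],-0.15],[[0,0,-0.2],[0,0,0],-0.15],[[0,0,0],[0,0,0],-0.15],[[0,0,0],[0,0,0],-0.15],[[0,0,0],[0,0,0],-0.15]]'; python3 - <<'E'
from h import *
import cv2
a=bot.capture("top")[170:320,190:390]; b=bot.capture("scene")[200:350,210:410]
cv2.imwrite("pics/k1.png",cv2.resize(np.vstack([a,b]),None,fx=2,fy=2,interpolation=cv2.INTER_CUBIC))
E
```

```text
time: 3.2
tool_pos: [597.3, 95.3, 135.5]
tcp_rot: [3.14, -0.001, 0.855]
contact_force: [0.2, 0.1, 0.6]
grip_width: 38.8
finger_force: 0.0
```

View pics/k1.png

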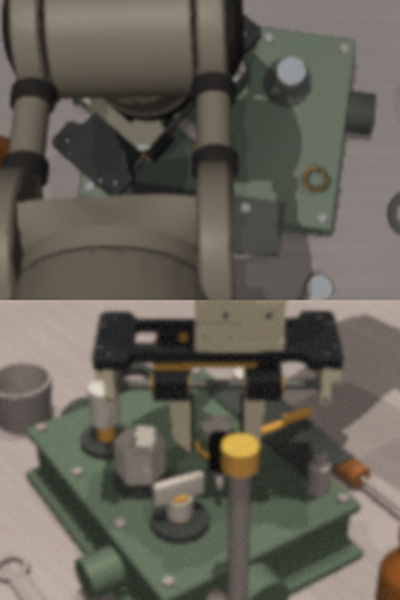

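The fingers at (180,430) and (255,430) straddle the knob at (216,450) evenly, so I close.

```bash
python3 -m pendant '[[[0,0,0],[0,0,0],-1],[[0,0,0],[0,0,0],-1],[[0,0,0],[0,0,0],-1],[[0,0,0],[0,0,0],-1],[[0,0,0],[0,0,0],-1],[[0,0,0],[0,0,0],-1],[[0,0,0],[0,0,0],-1],[[0,0,0],[0,0,0],-1],[[0,0,0],[0,0,0],-1],[[0,0,0],[0,0,0],-1]]'; python3 - <<'E'
import numpy as np
c=np.array([558.1,49.6]); k=np.array([597,95.4]);m=np.array([499.85,64.0])
a0=np.arctan2(*(k-c)[::-1]); a1=np.arctan2(*(m-c)[::-1]); print(a0,a1,a1-a0)
r=np.linspace(np.linalg.norm(k-c),60,21); A=np.linspace(a0,a1,21)
P=c+r[:,None]*np.c_[np.cos(A),np.sin(A)]
print((np.diff(P,axis=0)/30).round(3).tolist(),np.diff(A)[0]/.12)
E
```

```text
time: 4.13
tool_pos: [596.7, 95.5, 134.4]
tcp_rot: [3.142, -0.0, 0.856]
contact_force: [-1.2, 1.6, 3.0]
grip_width: 17.4
finger_force: 30.0
0.8666826594150767 2.8992413085890103 2.0325586491739336
[[-0.162, 0.124], [-0.173, 0.107], [-0.183, 0.088], [-0.191, 0.069], [-0.197, 0.05], [-0.201, 0.029], [-0.203, 0.009], [-0.203, -0.012], [-0.201, -0.032], [-0.196, -0.053], [-0.19, -0.072], [-0.182, -0.091], [-0.171, -0.109], [-0.16, -0.126], [-0.146, -0.142], [-0.131, -0.156], [-0.114, -0.168], [-0.097, -0.179], [-0.078, -0.188], [-0.059, -0.195]] 0.8468994371558061
```

```bash
python3 -m pendant '[[[-0.162,0.124,0],[0,0,0.847],-1],[[-0.173,0.107,0],[0,0,0.847],-1],[[-0.183,0.088,0],[0,0,0.847],-1],[[-0.191,0.069,0],[0,0,0.847],-1],[[-0.197,0.05,0],[0,0,0.847],-1],[[-0.201,0.029,0],[0,0,0.847],-1],[[-0.203,0.009,0],[0,0,0.847],-1],[[-0.203,-0.012,0],[0,0,0.847],-1],[[-0.201,-0.032,0],[0,0,0.847],-1],[[-0.196,-0.053,0],[0,0,0.847],-1]]'
```

```text
time: 4.97
tool_pos: [540.6, 106.2, 134.5]
tcp_rot: [3.138, 0.002, 1.877]
contact_force: [4.7, -1.0, -1.1]
grip_width: 16.8
finger_force: 30.0
```

```bash
python3 -m pendant '[[[-0.19,-0.072,0],[0,0,0.847],-1],[[-0.182,-0.091,0],[0,0,0.847],-1],[[-0.171,-0.109,0],[0,0,0.847],-1],[[-0.16,-0.126,0],[0,0,0.847],-1],[[-0.146,-0.142,0],[0,0,0.847],-1],[[-0.131,-0.156,0],[0,0,0.847],-1],[[-0.114,-0.168,0],[0,0,0.847],-1],[[-0.097,-0.179,0],[0,0,0.847],-1],[[-0.078,-0.188,0],[0,0,0.847],-1],[[-0.059,-0.195,0],[0,0,0.847],-1]]'; python3 -m pendant '[[[0,0,0],[0,0,0],-1],[[0,0,0],[0,0,0],-1],[[0,0,0],[0,0,0],-0.5],[[0,0,0],[0,0,0],-0.2],[[0,0,0],[0,0,0],-0.2],[[0,0,0],[0,0,0],-0.2],[[0,0,0],[0,0,0],-0.2],[[0,0,0.4],[0,0,0],-0.2],[[0,0,0.8],[0,0,0],-0.2],[[0,0,1],[0,0,0],-0.2]]'
```

```text
time: 5.8
tool_pos: [502.7, 63.6, 134.5]
tcp_rot: [3.14, 0.008, 2.894]
contact_force: [11.8, 2.3, -7.7]
grip_width: 16.7
finger_force: 30.0
time: 6.63
tool_pos: [498.1, 64.0, 199.4]
tcp_rot: [-3.141, -0.005, 2.888]
contact_force: [0.9, -0.0, 0.7]
grip_width: 36.4
finger_force: 0.0
```

```bash
python3 -m pendant '[[[0.44,-0.297,0],[0,0,-0.9],-1],[[0.44,-0.297,0],[0,0,-0.9],-1],[[0.44,-0.297,0],[0,0,-0.9],-1],[[0.44,-0.297,0],[0,0,-0.9],-1],[[0.44,-0.297,0],[0,0,-0.9],-1],[[0.44,-0.297,0],[0,0,-0.9],-1],[[0.44,-0.297,0],[0,0,-0.9],-1],[[0.44,-0.297,0],[0,0,-0.9],-1],[[0.44,-0.297,0],[0,0,-0.9],-1],[[0.44,-0.297,0],[0,0,-0.9],-1]]'; python3 - <<'E'
from h import *
import cv2
t=bot.capture("top");s=bot.capture("scene");cv2.imwrite("pics/t2f.png",t);cv2.imwrite("pics/s2f.png",s)
a=t[170:320,190:390]; b=s[220:370,210:410]
cv2.imwrite("pics/k2.png",cv2.resize(np.hstack([a,b]),None,fx=2,fy=2,interpolation=cv2.INTER_CUBIC))
E
```

```text
time: 7.47
tool_pos: [631.9, -25.6, 200.0]
tcp_rot: [-3.141, -0.0, 1.803]
contact_force: [0.4, -0.4, -0.4]
grip_width: 0.7
finger_force: 0.0
```

View pics/k2.png

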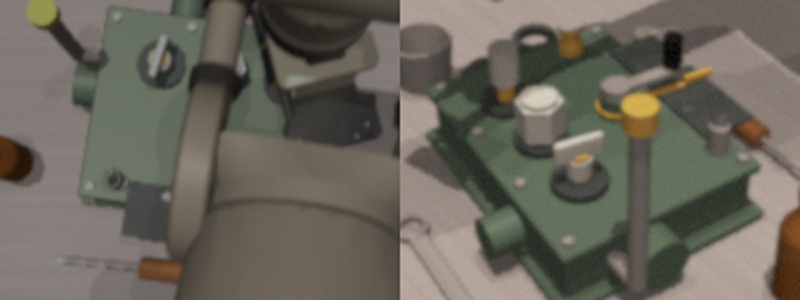

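The lever now lies along the index: the knob is at panel pixel (672,50) and the index tip at (712,73). I'll quantify this in the scene view alone so the calibration bias cancels.

```bash
python3 - <<'E'
from h import *
import cv2
im=cv2.imread("pics/s2f.png"); g=im.max(2)
k=np.zeros(g.shape,bool); k[232:262,338:354]=1
v,u=np.nonzero((g<45)&k); print("knob px",u.min(),u.max(),v.min(),v.max())
for vv in range(232,262): 
    w=u[v==vv]; print(vv,(w.min(),w.max()) if len(w) else '',end=' ')
h=cv2.cvtColor(im,cv2.COLOR_BGR2HSV); y=(h[...,0]>12)&(h[...,0]<32)&(h[...,1]>130); y[:,:336]=0;y[:,370:]=0;y[:250]=0;y[275:]=0
v2,u2=np.nonzero(y); P=np.array([atz("scene",(a,b),76.5)[:2] for a,b in zip(u2,v2)])
l=cv2.fitLine(P.astype(np.float32),cv2.DIST_HUBER,0,.01,.01).ravel(); print("\nidx",len(P),l,P.min(0),P.max(0))
# predict with top-derived geometry plus shift
c=np.array([558.1,49.6,0]);
for s in ([0,0],[2,1],[2,3]):
  for off in (-.1,0,.1):
    A=2.899+off; d=np.array([np.cos(A),np.sin(A),0]); q=c+[s[0],s[1],0]
    print(s,off,"knob top",proj("scene",q+60*d+[0,0,129]).round(1),"bot",proj("scene",q+60*d+[0,0,93]).round(1),"tip",proj("scene",q+103*d+[0,0,78]).round(1))
E
```

```text
knob px 341 350 237 253
232  233  234  235  236  237 (np.int64(344), np.int64(349)) 238 (np.int64(343), np.int64(350)) 239 (np.int64(343), np.int64(350)) 240 (np.int64(342), np.int64(350)) 241 (np.int64(342), np.int64(350)) 242 (np.int64(341), np.int64(350)) 243 (np.int64(341), np.int64(350)) 244 (np.int64(341), np.int64(350)) 245 (np.int64(341), np.int64(350)) 246 (np.int64(342), np.int64(349)) 247 (np.int64(342), np.int64(349)) 248 (np.int64(342), np.int64(349)) 249 (np.int64(341), np.int64(349)) 250 (np.int64(341), np.int64(349)) 251 (np.int64(342), np.int64(349)) 252 (np.int64(342), np.int64(348)) 253 (np.int64(344), np.int64(348)) 254  255  256  257  258  259  260  261  
idx 143 [ 9.9931079e-01 -3.7121400e-02  4.9781943e+02  7.2358948e+01] [461.42063879  62.42000582] [542.45611855  85.19854719]
[0, 0] -0.1 knob top [348.  238.7] bot [347.3 254.6] tip [367.5 255.9]
[0, 0] 0 knob top [346.4 237. ] bot [345.8 252.9] tip [364.8 253. ]
[0, 0] 0.1 knob top [344.6 235.4] bot [344.  251.3] tip [361.7 250.4]
[2, 1] -0.1 knob top [347.6 239.3] bot [346.9 255.3] tip [367.2 256.6]
[2, 1] 0 knob top [346.  237.7] bot [345.4 253.6] tip [364.5 253.7]
[2, 1] 0.1 knob top [344.2 236.1] bot [343.6 251.9] tip [361.4 251. ]
[2, 3] -0.1 knob top [348.4 239.8] bot [347.7 255.8] tip [367.9 257.1]
[2, 3] 0 knob top [346.8 238.1] bot [346.2 254. ] tip [365.2 254.1]
[2, 3] 0.1 knob top [345.  236.5] bot [344.4 252.4] tip [362.1 251.4]
```

The knob matches the prediction within about 0.5 px, under 2 mm. Now I press the round cap.

```bash
python3 -m pendant '[[[0,0,-0.4],[0,0,0],-1],[[0,0,-0.6],[0,0,0],-1],[[0,0,-0.4],[0,0,0],-1],[[0,0,-0.2],[0,0,0],-1],[[0,0,-0.1],[0,0,0],-1],[[0,0,-0.1],[0,0,0],-1],[[0,0,-0.1],[0,0,0],-1],[[0,0,-0.1],[0,0,0],-1],[[0,0,-0.1],[0,0,0],-1],[[0,0,0],[0,0,0],-1]]'; python3 -m pendant '[[[0,0,-0.08],[0,0,0],-1],[[0,0,-0.08],[0,0,0],-1],[[0,0,0],[0,0,0],-1],[[0,0,0],[0,0,0],-1],[[0,0,0],[0,0,0],-1],[[0,0,0],[0,0,0],-1],[[0,0,0],[0,0,0],-1],[[0,0,0],[0,0,0],-1],[[0,0,0],[0,0,0],-1],[[0,0,0],[0,0,0],-1]]'
```

```text
time: 8.4
tool_pos: [631.4, -24.8, 138.4]
tcp_rot: [3.141, 0.0, 1.81]
contact_force: [0.8, -0.6, -1.2]
grip_width: 0.5
finger_force: 0.0
time: 9.23
tool_pos: [631.7, -25.0, 133.6]
tcp_rot: [3.14, 0.0, 1.809]
contact_force: [-3.1, 1.7, 6.2]
grip_width: 0.6
finger_force: 3.0
```

```bash
python3 -m pendant '[[[0,0,-0.05],[0,0,0],-1],[[0,0,-0.05],[0,0,0],-1],[[0,0,0],[0,0,0],-1],[[0,0,0],[0,0,0],-1],[[0,0,0],[0,0,0],-1],[[0,0,0],[0,0,0],-1],[[0,0,0],[0,0,0],-1],[[0,0,0],[0,0,0],-1],[[0,0,0],[0,0,0],-1],[[0,0,0],[0,0,0],-1]]'
```

```text
time: 10.07
tool_pos: [631.8, -25.0, 132.1]
tcp_rot: [3.139, 0.001, 1.809]
contact_force: [-5.7, 1.7, 14.6]
grip_width: 0.3
finger_force: 7.2
```

```bash
python3 -m pendant '[[[0,0,-0.05],[0,0,0],-1],[[0,0,0],[0,0,0],-1],[[0,0,0],[0,0,0],-1],[[0,0,0],[0,0,0],-1],[[0,0,0],[0,0,0],-1],[[0,0,0],[0,0,0],-1],[[0,0,0],[0,0,0],-1],[[0,0,0],[0,0,0],-1],[[0,0,0],[0,0,0],-1],[[0,0,0],[0,0,0],-1]]'; python3 -m pendant '[[[0,0,0.3],[0,0,0],-1],[[0,0,0.8],[0,0,0],-1],[[0,0,1],[0,0,0],-0.5],[[0,0,0],[0,0,0],0.4],[[0,0,0],[0,0,0],0.4],[[0,0,0],[0,0,0],0.4],[[0,0,0],[0,0,0],0.4],[[0,0,0],[0,0,0],0.4],[[0,0,0],[0,0,0],0.4],[[0,0,0],[0,0,0],0.4]]'; python3 - <<'E'
from h import *
import cv2
s=bot.capture("scene");a=s[220:320,230:380];cv2.imwrite("pics/k3.png",cv2.resize(a,None,fx=5,fy=5,interpolation=cv2.INTER_CUBIC))
E
```

```text
time: 10.9
tool_pos: [631.9, -25.0, 132.1]
tcp_rot: [3.138, 0.001, 1.809]
contact_force: [-8.8, 1.4, 22.3]
grip_width: 0.5
finger_force: 11.0
time: 11.73
tool_pos: [631.3, -25.1, 190.2]
tcp_rot: [-3.141, -0.0, 1.808]
contact_force: [0.3, -0.2, -0.5]
grip_width: 49.2
finger_force: 0.0
```

View pics/k3.png

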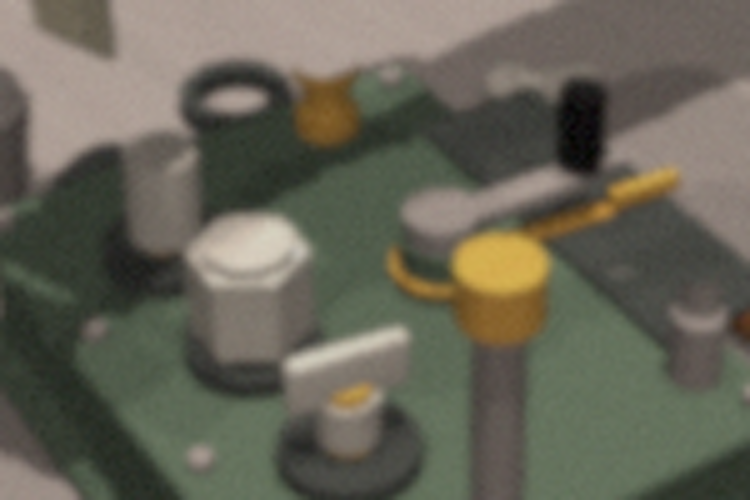

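The round cap at (160,195) is down: the stop was rigid at 22 N with the tip at 115 mm. Now the hex cap.

```bash
python3 -m pendant '[[[0.07,0.54,0],[0,0,-0.93],0.4],[[0.07,0.54,0],[0,0,-0.93],0.4],[[0.07,0.54,0],[0,0,-0.93],0.4],[[0.07,0.54,0],[0,0,-0.93],0.4],[[0,0,0],[0,0,0],0.4],[[0,0,-0.4],[0,0,0],0.4],[[0,0,-0.6],[0,0,0],0.4],[[0,0,-0.4],[0,0,0],0.4],[[0,0,0],[0,0,0],0.4],[[0,0,0],[0,0,0],0.4]]'; python3 - <<'E'
from h import *
import cv2
s=bot.capture("scene");a=s[190:310,220:370];cv2.imwrite("pics/k4.png",cv2.resize(a,None,fx=4,fy=4,interpolation=cv2.INTER_CUBIC))
E
```

```text
time: 12.62
tool_pos: [639.6, 39.2, 148.5]
tcp_rot: [-3.14, 0.0, 1.363]
contact_force: [-0.3, -0.8, 0.7]
grip_width: 64.2
finger_force: 0.0
```

View pics/k4.png

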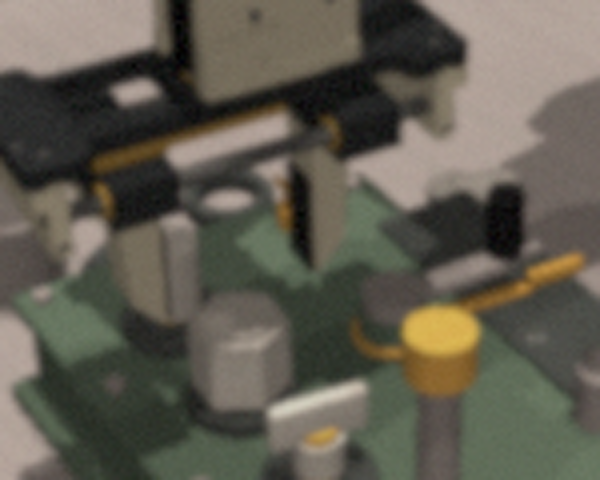

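The fingers, with tips at about (180,320) and (315,265), straddle the hex cap centred at (240,310). I descend and close.

```bash
python3 -m pendant '[[[0,0,-0.3],[0,0,0],0.4],[[0,0,-0.4],[0,0,0],0.4],[[0,0,-0.4],[0,0,0],0.4],[[0,0,-0.3],[0,0,0],0.4],[[0,0,-0.1],[0,0,0],0.4],[[0,0,0],[0,0,0],0.2],[[0,0,0],[0,0,0],0],[[0,0,0],[0,0,0],-0.1],[[0,0,0],[0,0,0],-0.2],[[0,0,0],[0,0,0],-1]]'; python3 -m pendant '[[[0,0,0],[0,0,0],-1],[[0,0,0],[0,0,0],-1],[[0,0,0],[0,0,0],-1],[[0,0,0],[0,0,0],-1],[[0,0,0],[0,0,0],-1],[[0,0,0],[0,0,0],-1],[[0,0,0],[0,0,0],-1],[[0,0,0],[0,0,0],-1],[[0,0,0],[0,0,0],-1],[[0,0,0],[0,0,0],-1]]'
```

```text
time: 13.5
tool_pos: [638.6, 40.0, 104.6]
tcp_rot: [-3.139, 0.0, 1.362]
contact_force: [-4.0, 0.4, 2.7]
grip_width: 37.8
finger_force: 30.0
time: 14.33
tool_pos: [638.6, 40.0, 104.5]
tcp_rot: [-3.139, 0.0, 1.363]
contact_force: [-6.2, 1.1, 4.4]
grip_width: 38.1
finger_force: 30.0
```

```bash
python3 -m pendant '[[[-0.04,0.01,0.05],[0,0,0],-1],[[0,0,0.1],[0,0,0],-1],[[0,0,0.1],[0,0,0],-1],[[0,0,0.1],[0,0,0],-1],[[0,0,0.1],[0,0,0],-1],[[0,0,0.1],[0,0,0],-1],[[0,0,0.1],[0,0,0],-1],[[0,0,0.1],[0,0,0],-1],[[0,0,0],[0,0,0],-1],[[0,0,0],[0,0,0],-1]]'
```

```text
time: 15.17
tool_pos: [638.5, 40.0, 127.2]
tcp_rot: [3.142, -0.0, 1.362]
contact_force: [-3.2, 0.9, -1.8]
grip_width: 37.8
finger_force: 30.0
```

```bash
python3 -m pendant '[[[0,0,0.05],[0,0,0],-1],[[0,0,0.05],[0,0,0],-1],[[0,0,0],[0,0,0],-1],[[0,0,0],[0,0,0],-1],[[0,0,0],[0,0,0],-1],[[0,0,0],[0,0,0],-1],[[0,0,0],[0,0,0],-1],[[0,0,0],[0,0,0],-1],[[0,0,0],[0,0,0],-1],[[0,0,0],[0,0,0],-1]]'
```

```text
time: 16.0
tool_pos: [638.4, 40.0, 128.7]
tcp_rot: [-3.141, 0.0, 1.362]
contact_force: [1.4, 1.6, -18.6]
grip_width: 37.8
finger_force: 30.0
```

It is at the upper stop, with 24.2 mm of travel and the force rising to 18.6 N. I ease off, release and retreat to the side for a clear check.

```bash
python3 -m pendant '[[[0,0,-0.04],[0,0,0],-1],[[0,0,0],[0,0,0],-0.1],[[0,0,0],[0,0,0],0.1],[[0,0,0],[0,0,0],0.4],[[0,0,0],[0,0,0],0.4],[[0,0,0],[0,0,0],0.4],[[0,0,0.5],[0,0,0],0.4],[[0,0,0.9],[0,0,0],0.4],[[0,0,1],[0,0,0],0.4],[[0,0,1],[0,0,0],0.4]]'; python3 -m pendant '[[[-0.3,-1,0],[0,0,0],0.4],[[-0.3,-1,0],[0,0,0],0.4],[[-0.3,-1,0],[0,0,0],0.4],[[-0.3,-1,0],[0,0,0],0.4],[[-0.3,-1,0],[0,0,0],0.4],[[-0.3,-1,0],[0,0,0],0.4],[[-0.3,-1,0],[0,0,0],0.4],[[-0.3,-1,0],[0,0,0],0.4],[[-0.3,-1,0],[0,0,0],0.4],[[-0.3,-1,0],[0,0,0],0.4]]'; python3 -m pendant '[[[-0.3,-0.8,0],[0,0,0],0.4],[[-0.3,-0.8,0],[0,0,0],0.4],[[-0.3,-0.8,0],[0,0,0],0.4],[[-0.3,-0.8,0],[0,0,0],0.4],[[-0.3,-0.5,0],[0,0,0],0.4],[[0,0,0],[0,0,0],0.4],[[0,0,0],[0,0,0],0.4],[[0,0,0],[0,0,0],0.4],[[0,0,0],[0,0,0],0.4],[[0,0,0],[0,0,0],0.4]]'
python3 - <<'E'
from h import *
import cv2
t=np.mean([bot.capture("top").astype(float) for _ in range(6)],0).astype(np.uint8);s=bot.capture("scene");cv2.imwrite("pics/t5f.png",t);cv2.imwrite("pics/s5f.png",s)
a=t[175:310,220:380]; b=s[215:350,220:380]
cv2.imwrite("pics/k5.png",cv2.resize(np.hstack([a,b]),None,fx=2.5,fy=2.5,interpolation=cv2.INTER_CUBIC))
h=cv2.cvtColor(t,cv2.COLOR_BGR2HSV);m=(t.max(2)<40);m[:255]=0;m[285:]=0;m[:,275:]&=True;m[:,:275]=0;m[:,310:]=0
v,u=np.nonzero(m);print("dark",u.min(),u.max(),v.min(),v.max(),u.mean(),v.mean(),len(u))
for n,P in {"mark@129":(499.85,64,129),"mark@93":(499.85,64,93)}.items(): print(n,proj("top",P))
E
```

```text
time: 16.83
tool_pos: [638.6, 39.8, 231.6]
tcp_rot: [-3.142, 0.0, 1.362]
contact_force: [0.5, 0.1, 0.8]
grip_width: 64.4
finger_force: 0.0
time: 17.67
tool_pos: [548.2, -261.6, 230.9]
tcp_rot: [3.14, 0.001, 1.362]
contact_force: [0.4, -0.0, 0.4]
grip_width: 64.0
finger_force: 0.0
time: 18.5
tool_pos: [504.3, -370.0, 230.4]
tcp_rot: [3.141, 0.0, 1.363]
contact_force: [1.3, 0.2, -0.0]
grip_width: 64.0
finger_force: 0.0
dark 286 294 270 278 290.09090909090907 273.41818181818184 55
mark@129 [288.40772808 272.85173442]
mark@93 [289.17510093 273.53253945]
```

View pics/k5.png

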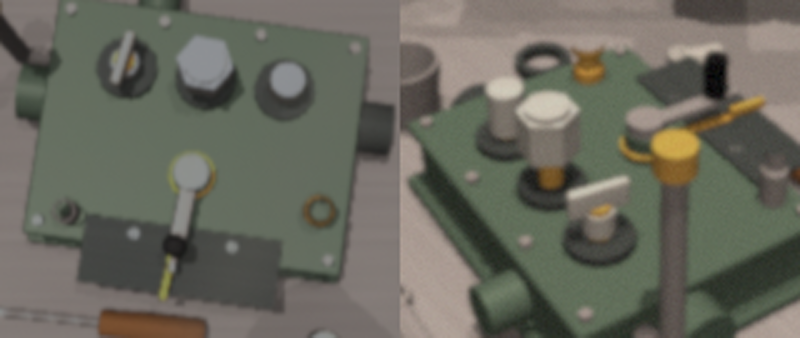

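The final view shows the lever over the index (knob (175,246), index tip (164,298) on the same line). My estimate of the offset is about 2.5 mm against 7 mm allowed. The hex cap is up with its brass stub showing, the round cap is home, and the bystanders are where they were. I'm handing in.

```bash
python3 -c "
from plant import bot
print(bot.close_job())"
```

```text
the job is handed in; nothing more can be done
None
```

The job is handed in, with no verdict shown: the lever is about 2.5 mm off the idle index (7 mm allowed), the round cap is home, the hex cap is at its upper stop, and the winged cap and bystanders look unmoved in the last pictures.

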